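# Lock the ring box in the showcase

### The arm

A 6-joint arm with a two-finger parallel gripper is mounted at the origin on the work surface. World frame = base frame: x ahead of the robot, y to its left, z up, the work surface at z = 0. Lengths are in m, angles in rad, forces in N, time in s.
With the tool pointing down it reaches from about 0.35 to 0.975 m from the base axis. Payload 4.9 kg.
Tool frame: the origin (TCP) lies midway between the tips of the shut fingers; the grasp point (between the pads) lies 19 mm behind it (manip.pinch_z is the x of the grasp point in the tool frame, in m); x points along the fingers, y is the direction in which the jaws open and shut, and the axes are right-handed (so a half turn about x gives the same grasp; the last joint's range is limited). The gripper opens to 85 mm and grips with 20 to 120 N. Pads are 22 mm wide; open, the fingers measure 114 mm over their backs; the gripper's body (76 mm by 85 mm) begins 54 mm behind the grasp point. The pads swing forward as they close: fully open they stand 13 mm farther back than shut.
Start: joints at [-1.367, 0.053, 1.613, -0, 1.476, -0.119], TCP at [0.198, -0.593, 0.231] pointing down, gripper open.
Joint ranges: [-3.01, 3.01], [-1.01, 2.22], [0.06, 2.58], [-1.02, 4.17], [0.09, 2.62], [-3.14, 3.14]. Speed limits (rad/s): [2.57, 2.57, 3.14, 3.14, 3.14, 3.14].

### API

Orientations are given as a unit quaternion [w, x, y, z].
In Python, from plant import sensors, cams, workorder, manip gives the robot as it stands.
- The arm moves only by the tool drive_tool, never from a script. Its argument "series" is a list of rows, each an object of numbers: "x", "y", "z": the shift along the tool's x, y, z in units of 25 mm (1.0 is 25 mm); "ax", "ay", "az": the turn, a rotation vector about the tool's x, y, z in units of 5 degrees (1.0 is 5 degrees). A call has 1 to 5 rows; each row is the pose to reach, as a shift and turn from the pose commanded when the call began, along the tool's axes at that moment; what a row does not reach only later rows make up. A row lasts 1/12 s, in which the tool goes at most 41.7 mm and 7.16 degrees, less where a joint would pass 70% of its speed; a pose out of reach is approached as far as the arm can. A call with a gripper value outside its range is refused whole. "hand" is the opening, from 0 (shut) to 1 (fully open), set as the call begins (left out, the last holds). The fingers move at their own pace and stop on an object; the grip force is fixed at half the most. Time passes only in rows, so rows that repeat a pose let the fingers close. It gives the time, the measured TCP pose, the force and the opening at its end, in the units of the state.
- sensors.state(): the state, without advancing time (a new reading comes with each control period).
- cams.grab_frame(name): name is "scene" or "top" or "wrist"; returns a dict with "img" (384x512x3 uint8, blue, green, red), "camera_matrix" (3x3 intrinsics, pixels), "cam_to_world" (4x4, takes a point from camera to world coordinates). Camera axes: x right, y down, z forward; pixel columns grow to the right and rows downward; lengths in m; the calibration is good to about 2 mm. The wrist camera is an equidistant fisheye: a pixel r from the principal point sees the ray r / f radians off the axis. A picture is of the moment at which its call begins. There is no depth.
- workorder.job_done(): hands the job in, once; it reports no verdict.
The state is a dict: "time": time; "joint_pos": joint angles; "joint_vel": joint speeds; "joint_efforts": joint torques, N m; "tool_pos": TCP position; "tool_rot": TCP orientation; "contact_force": force on the tool from outside, world axes, zero at the start; "ft_torque": the same for the moment, N m; "gripper_width": opening from 0.0 (shut) to 1.0 (fully open).
Only numpy, scipy, OpenCV 4.12 (cv2) and the standard library are available. Lean on these libraries where they do the work, as an engineer would, in place of code of your own. Each camera call takes 0.05 s, during which the arm holds its last target.

### The job

Put the small square wooden ring box upright on the floor of the open part of the showcase, setting it down gently rather than dropping it. Then close the sliding glass pane all the way, lifting its latch bar by the knob over the low tooth of the keeper and letting it drop fully into the notch. Leave the other goods standing where they are.

Things in the scene. Friction and masses are not known exactly. Their poses are not given: they have to be found in the camera images.
- ringbox: small square dark wooden ring box with a thin brass seam, 52 x 52 mm and 42 high, 0.12 kg; loose, closed, standing on the counter to the left or right of the showcase. Origin at the centre of its underside, z up
- case: low cherry-wood showcase fixed on the counter. Origin: centre of its underside; its y runs along its length (400 mm), x across (200 mm, away from the robot), z up. Walls 8 thick, rim at z = 75 mm; inside x -92..92, y -192..192. A fixed glass pane (top z = 80) covers y -200..-5, the sliding pane the rest when closed. A ledge (x -135..-100, top z = 75) runs along its robot side
- bay (a point): point on the showcase's inner floor (z = 8 mm) at case x 0, y 120 mm, in the part not under the fixed pane; axes those of the case
- lid (a joint): sliding aluminium-framed glass pane over the showcase (top z = 93 mm): 0 = fully closed, grows to 0.185 m as it slides along case -y to open. Its leading edge lies at case y = 200 mm minus this value; the opening is from there to y = 192. About 2 N slides it; it stays where it is left. It carries the latch bar and is moved by that bar's knob
- latch (a joint): angle of the steel latch bar on the sliding pane (rad): 0 = level, its lower stop, to which it falls by its own weight; positive = raised, to 1.2. It hinges about case x on a pin at case x -117.5, y = 30 mm minus lid, z = 100, and reaches 154 mm from it towards case +y. Raised 0.12 or more, its nose passes over the keeper's low tooth; level, it stops there with the lid 22 mm short of closed
- latch_knob (a point): on the axis of the upright round steel knob of the latch bar, 18 mm across, 45 high, 120 mm along the bar from the hinge pin; the point is 15 mm below the knob's top, 35 mm above the pin (z = 135 when level). Pinch it across case x. Axes those of the bar, y along it away from the pin. The fixed parts around it are no higher than z = 108 mm
- latch_nose (a point): centre of the underside of the nose that hangs from the latch bar 150 mm from the pin: 8 mm long (y), 12 wide, down to 23 mm below the pin (z = 77 when level). Axes those of the bar
- notch (a point): centre of the keeper's notch at case x -117.5, y 180, z 93 mm, level with the top of the low tooth. The steel keeper stands on the ledge: low square tooth (y 162..172, top z = 93), notch 16 mm long, open down to z = 77, then a taller end tooth (y 188..198, top z = 105). Lid closed and bar dropped, the nose stands in the notch. Axes those of the case
- tin: bystander: round aluminium tin, 62 mm across, 34 mm high; loose; origin at the centre of its underside
- watchbox: bystander: larger dark wooden box, 85 x 105 mm, 65 mm high; loose; origin at the centre of its underside
- stand: bystander: black T-bar bracelet stand, 146 high, bar 150 long along its y, foot 84 mm across; loose; origin at the centre of its underside
- jar: bystander: glass jar, 64 across, 80 mm high; loose; origin at the centre of its underside
- bottle: bystander: small amber glass bottle, 44 across, 75 mm high; loose; origin at the centre of its underside
Things that resemble listed ones, but are neither listed nor needed, are in the scene too. What is shaped like the ringbox but pink or purple is not meant.

How it is judged:
On the way, in this order (a step that is already met when the one before it is completed fails the run):
1. the ring box stands upright on the floor of the showcase's open part, with the sliding pane still open (x of ringbox in the frame of case between -0.07 and 0.07 m and y of ringbox in the frame of case between -0.01 and 0.17 m and z of ringbox in the frame of case below 0.012 m and angle between ringbox's own z axis and vertical below 0.1 rad and linear speed of ringbox below 0.02 m/s and value of joint lid above 0.05 m), for 0.2 s.
2. the pane is brought closed with the latch bar raised above the keeper (value of joint lid below 0.015 m and value of joint latch above 0.06 rad), for 0.02 s.
At the end, for the whole second after the job is handed in: The ring box stands upright (within 0.1 rad) at rest on the showcase floor under the sliding pane; the pane is within 8 mm of fully closed; the latch bar lies level (within 0.035 rad) and at rest with its nose in the notch (within 9 mm of its centre) (x of ringbox in the frame of case between -0.07 and 0.07 m and y of ringbox in the frame of case between -0.01 and 0.17 m and z of ringbox in the frame of case below 0.012 m and angle between ringbox's own z axis and vertical below 0.1 rad and linear speed of ringbox below 0.02 m/s and value of joint lid below 0.008 m and value of joint latch below 0.035 rad and horizontal distance between latch_nose and notch below 0.009 m and velocity of joint latch below 0.05 rad/s); the robot touches nothing.
It fails at once if the ring box is dropped or thrown (faster than 0.6 m/s while out of the fingers, a fall of about 20 mm) (linear speed of ringbox above 0.6 m/s and contact force between the fingers and ringbox below 0.05 N).
It fails at once if another article is moved more than 30 mm or tipped over (distance of any of tin, watchbox, stand, jar, bottle from where it was at the start of the episode above 0.03 m or angle between any of tin, watchbox, stand, jar, bottle's own z axis and vertical above 0.4 rad).
It also fails if it takes over 61 s, if anything falls off the work surface, if the arm or the gripper's body presses on something with over 40 N, if the wrist force passes 120 N, or if a joint passes its speed limit or range.

## Working session

There is one attempt and no reset: what is moved stays moved. The work goes in short steps, Python scripts to look and compute and a tool call to move; the robot and the scene stay as the last step left them, time stands still between calls to the robot, and variables do not carry over. Pictures are saved under pics/ and viewed, and the job is handed in when it is done.

Besides the shell and the picture viewer there is one more tool, called after "Call:" as name(argument=value, ...), one argument or row to a line, values as JSON. drive_tool: Moves the arm, as the interface text tells. Its arguments: {"type":"object","properties":{"series":{"type":"array","items":{"type":"object","properties":{"x":{"type":"number"},"y":{"type":"number"},"z":{"type":"number"},"ax":{"type":"number"},"ay":{"type":"number"},"az":{"type":"number"}}}},"hand":{"type":"number"}},"required":["series"]}

```bash
ls; mkdir -p pics; python3 - <<'E'
from plant import sensors,cams
import cv2,numpy as np
s=sensors.state();print({k:np.round(v,4) for k,v in s.items()})
for n in("scene","top"):
    f=cams.grab_frame(n);cv2.imwrite(f"pics/{n}0.png",f["img"]);np.savez(f"pics/{n}0.npz",**f)
    print(n,np.round(f["camera_matrix"],1).tolist(),np.round(f["cam_to_world"],4).tolist())
E
```

```text
pics
{'time': np.float64(0.0), 'joint_pos': array([-1.367 ,  0.0534,  1.6143,  0.    ,  1.476 , -0.119 ]), 'joint_vel': array([ 0.001 ,  0.0011, -0.001 ,  0.0004,  0.0002,  0.0012]), 'joint_efforts': array([-7.00000e-04, -3.93683e+01, -3.70181e+01, -2.00000e-04,
        7.20000e-03,  0.00000e+00]), 'tool_pos': array([ 0.1981, -0.5921,  0.23  ]), 'tool_rot': array([-0.1129, -0.6979, -0.1144,  0.6979]), 'contact_force': array([-0.7357, -0.5698, -0.5869]), 'ft_torque': array([ 0.0181, -0.0153, -0.015 ]), 'gripper_width': np.float64(0.9974)}
scene [[433.0, 0.0, 251.5], [0.0, 433.0, 194.5], [0.0, 0.0, 1.0]] [[-0.6429, 0.5442, -0.539, 1.1567], [0.7658, 0.4438, -0.4654, 0.5414], [-0.014, -0.712, -0.702, 0.9515], [0.0, 0.0, 0.0, 1.0]]
top [[457.4, 0.0, 258.0], [0.0, 457.4, 192.7], [0.0, 0.0, 1.0]] [[0.0196, -0.9898, 0.1411, 0.3024], [-0.9998, -0.02, -0.0016, -0.0068], [0.0044, -0.1411, -0.99, 1.6936], [0.0, 0.0, 0.0, 1.0]]
```

View pics/scene0.png

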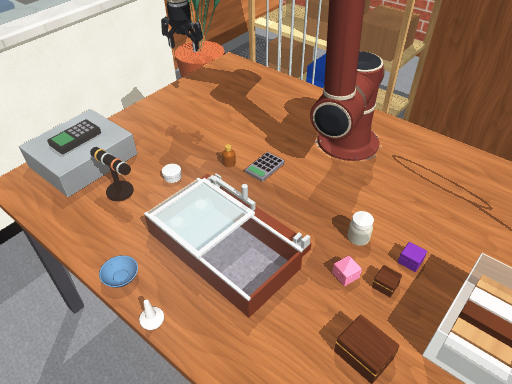

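View pics/top0.png

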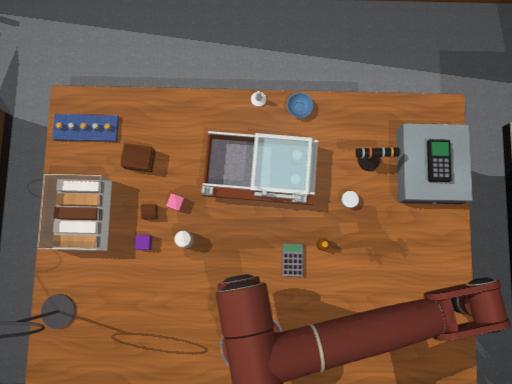

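```bash
cat > h.py <<'E'
import numpy as np,cv2
def load(n): return dict(np.load(f"pics/{n}.npz"))
def ray(f,u,v,z):
    K=f["camera_matrix"];T=f["cam_to_world"]
    d=T[:3,:3]@np.array([(u-K[0,2])/K[0,0],(v-K[1,2])/K[1,1],1.]);o=T[:3,3]
    return o+d*(z-o[2])/d[2]
def proj(f,p):
    K=f["camera_matrix"];T=f["cam_to_world"]
    q=T[:3,:3].T@(np.asarray(p,float)-T[:3,3]);return K[0,0]*q[0]/q[2]+K[0,2],K[1,1]*q[1]/q[2]+K[1,2]
def crop(n,u0,v0,u1,v1,s,out):
    f=load(n);c=cv2.resize(f["img"][v0:v1,u0:u1],None,fx=s,fy=s,interpolation=cv2.INTER_CUBIC);cv2.imwrite(f"pics/{out}.png",c)
E
python3 - <<'E'
from h import *
crop("top0",110,120,240,260,4,"t_left")
crop("top0",190,120,330,215,5,"t_case")
crop("scene0",310,200,450,320,5,"s_box")
crop("scene0",140,160,320,310,4,"s_case")
E
```

```text
(no output)
```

View pics/t_left.png

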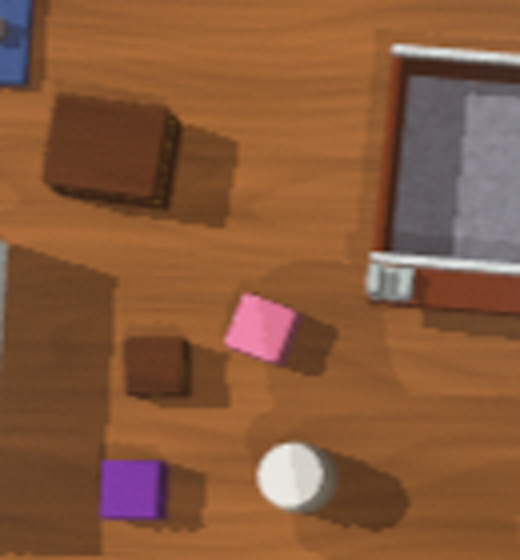

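View pics/t_case.png

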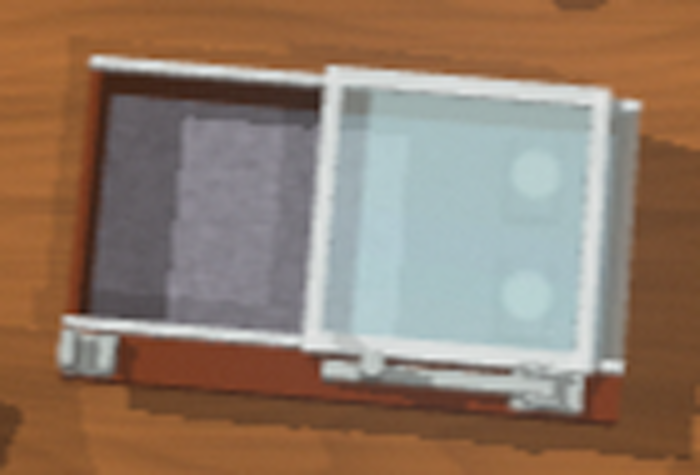

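View pics/s_box.png

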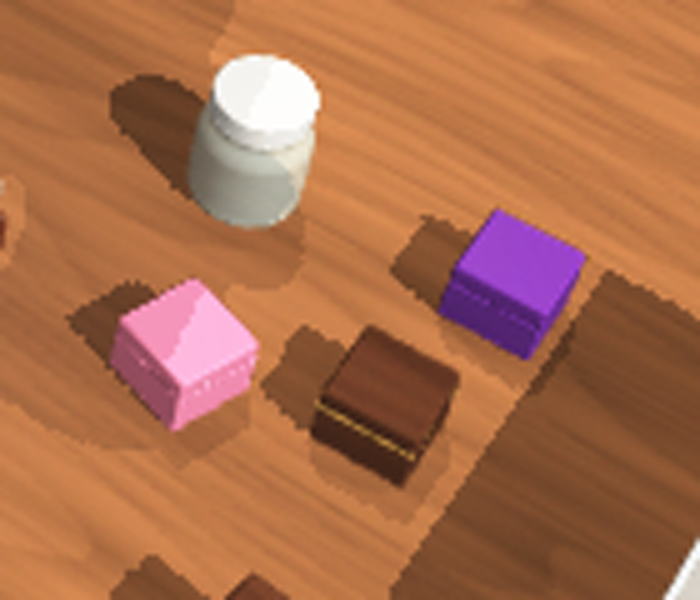

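View pics/s_case.png

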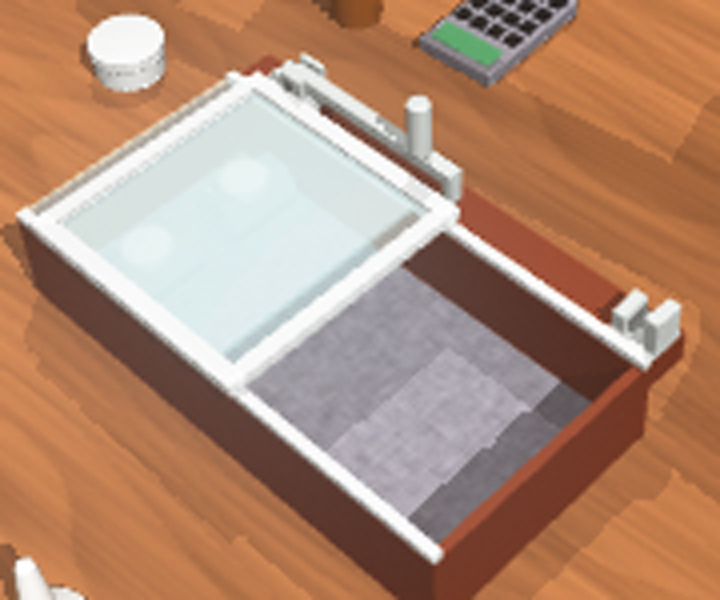

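```bash
python3 - <<'E'
from h import *
crop("scene0",210,215,320,310,7,"s_end")
crop("top0",198,125,262,205,9,"t_end")
crop("top0",250,125,325,210,9,"t_end2")
E
```

```text
(no output)
```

View pics/s_end.png

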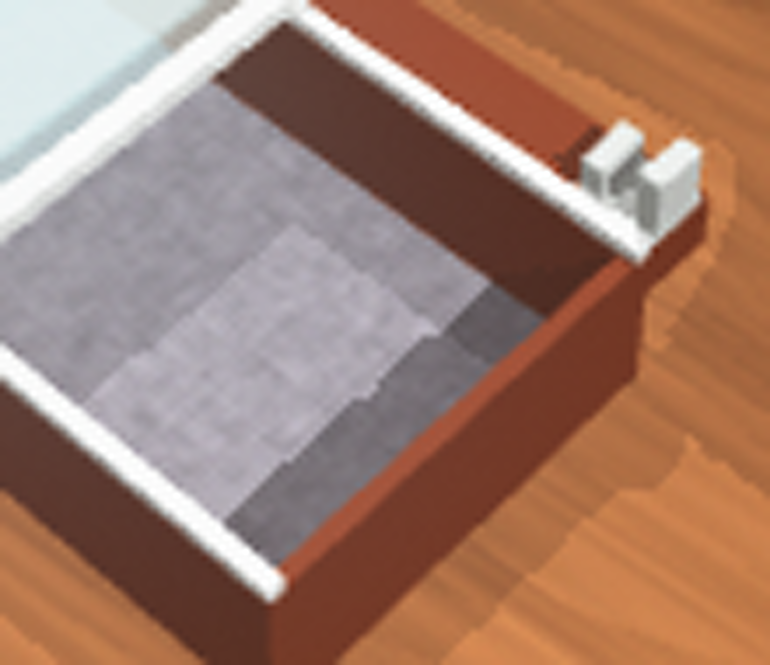

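View pics/t_end.png

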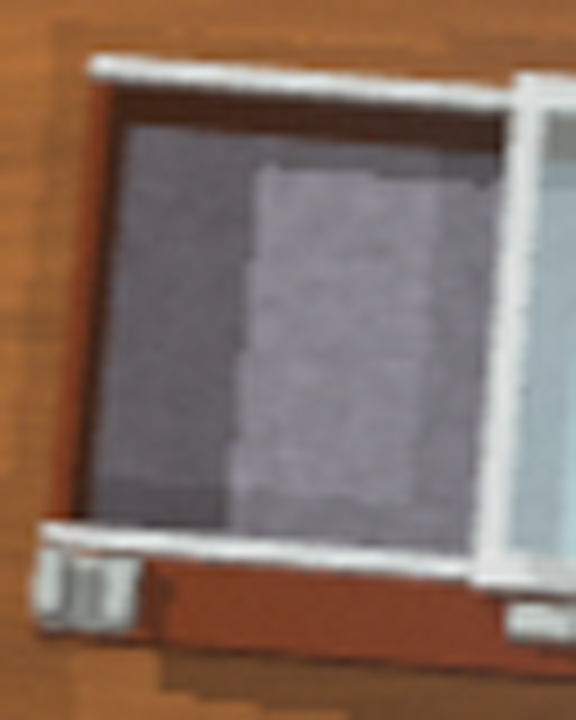

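View pics/t_end2.png

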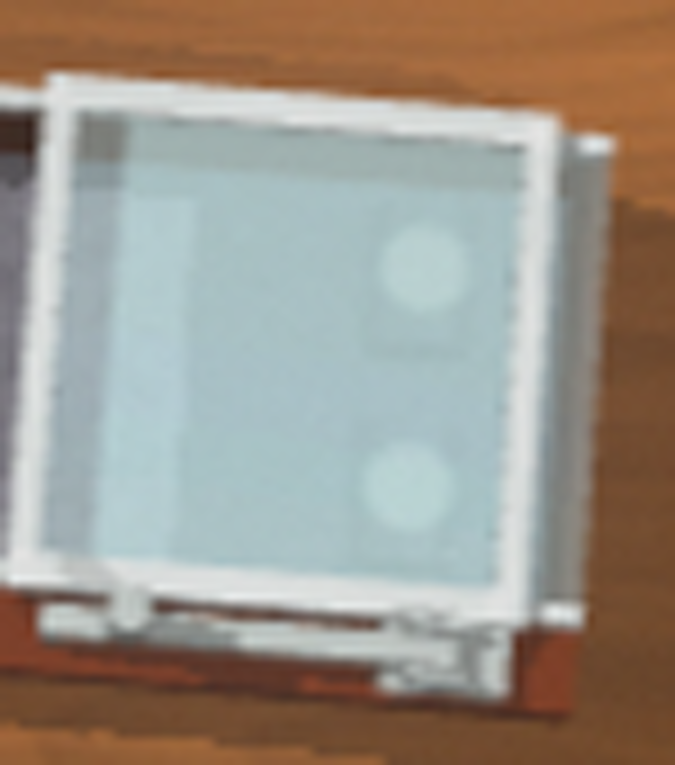

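```bash
cat > fit.py <<'E'
from h import *
from scipy.optimize import least_squares
S=load("scene0");T=load("top0")
def px(u,v,s,u0,v0): return np.array([(u+.5)/s-.5+u0,(v+.5)/s-.5+v0])
def W(p,q): c,s=np.cos(p[2]),np.sin(p[2]); return np.array([p[0]+c*q[0]-s*q[1],p[1]+s*q[0]+c*q[1],q[2]])
te=lambda u,v:(T,px(u,v,9,198,125)); te2=lambda u,v:(T,px(u,v,9,250,125)); se=lambda u,v:(S,px(u,v,7,210,215))
obs=[(te(90,67),(.096,.2,.08)),(te(42,535),(-.096,.2,.08)),(te2(612,145),(.096,-.2,.08)),(te2(583,615),(-.096,-.2,.08)),
(te(85,592),(-.1175,.18,.097)),(se(637,378),(-.1,.2,0)),(se(275,590),(.096,.2,.08)),(se(648,252),(-.096,.2,.08)),(se(670,161),(-.1175,.193,.105)),(se(612,143),(-.1175,.167,.093))]
def r(p,o=obs): return np.concatenate([np.array(proj(f,W(p,np.array(q))))-u for (f,u),q in o])
R=least_squares(r,[.55,0,0],loss="soft_l1");print("case",R.x.round(4));print(r(R.x).reshape(-1,2).round(1).tolist())
case=R.x
tb=lambda u,v:(T,px(u,v,4,110,120)); sb=lambda u,v:(S,px(u,v,5,310,200))
h=.026
# scene: far-left.. corners TL(372,325) TR(460,378) BR(408,450) BL(317,402); bottoms BR(403,487), BL(313,436),TR(447,420)
A=[(h,h),(h,-h),(-h,-h),(-h,h)]
best=None
for k in range(4):
  for sg in(1,):
    C=[A[(i*1+k)%4] for i in range(4)]
    C=C[::1]
    for CC in (C,C[::-1]):
      o=[(sb(372,325),(*CC[0],.042)),(sb(460,378),(*CC[1],.042)),(sb(408,450),(*CC[2],.042)),(sb(317,402),(*CC[3],.042)),(sb(403,487),(*CC[2],0)),(sb(313,436),(*CC[3],0))]
      Q=least_squares(lambda p:r(p,o),[.55,.35,0],loss="soft_l1")
      if best is None or Q.cost<best[0].cost: best=(Q,o)
Q,o=best;print("box",Q.x.round(4),Q.cost,r(Q.x,o).reshape(-1,2).round(1).tolist())
box=Q.x
print("top px of box top",[np.round(((proj(T,W(box,(a,b,.042)))-np.array([110,120]))+.5)*4-.5) for a,b in A])
for d in (.13,.14,.15,.16,.17,.18,.185):
  print(d,"knobtop",np.round(((proj(S,W(case,(-.1175,.15-d,.15)))-np.array([140,160]))+.5)*4-.5),np.round(((proj(T,W(case,(-.1175,.15-d,.15)))-np.array([250,125]))+.5)*9-.5))
for d in (0.16,.17,.185): print(W(case,(-.1175,.15-d,.135)).round(4))
print("bay",W(case,(0,.12,.008)))
E
python3 fit.py
```

```text
case [ 0.644  -0.0149 -0.0631]
[[-0.1, -0.3], [-0.1, -0.3], [-0.2, -0.0], [-0.5, 0.0], [-0.4, -0.9], [-0.1, -0.7], [0.2, -0.5], [-0.6, -0.5], [0.2, -0.1], [0.2, 0.1]]
box [0.4663 0.3902 0.0118] 5.196700396788832 [[-0.6, -0.0], [0.8, 0.0], [1.7, -0.5], [0.6, -2.1], [-0.9, 1.5], [-1.6, 0.5]]
top px of box top [array([124., 333.]), array([181., 333.]), array([179., 390.]), array([121., 390.])]
0.13 knobtop [463. 130.] [ 19. 598.]
0.14 knobtop [452. 123.] [ 46. 600.]
0.15 knobtop [441. 116.] [ 72. 602.]
0.16 knobtop [431. 109.] [ 98. 604.]
0.17 knobtop [420. 102.] [124. 606.]
0.18 knobtop [409.  95.] [151. 608.]
0.185 knobtop [404.  92.] [164. 609.]
[ 0.5261 -0.0175  0.135 ]
[ 0.5255 -0.0275  0.135 ]
[ 0.5245 -0.0424  0.135 ]
bay [0.65156316 0.10484539 0.008     ]
```

```bash
python3 - <<'E'
from h import *
crop("scene0",368,260,406,302,14,"s_b2")
crop("top0",136,198,164,226,18,"t_b2")
a=cv2.imread("pics/s_b2.png");b=cv2.imread("pics/t_b2.png");print(a.shape,b.shape)
H=max(a.shape[0],b.shape[0]);c=np.zeros((H,a.shape[1]+b.shape[1],3),np.uint8);c[:a.shape[0],:a.shape[1]]=a;c[:b.shape[0],a.shape[1]:]=b
cv2.imwrite("pics/b2.png",np.clip(c.astype(float)*1.7,0,255))
E
```

```text
(588, 532, 3) (504, 504, 3)[ WARN:0@0.269] global loadsave.cpp:1063 imwrite_ Unsupported depth image for selected encoder is fallbacked to CV_8U.
```

View pics/b2.png

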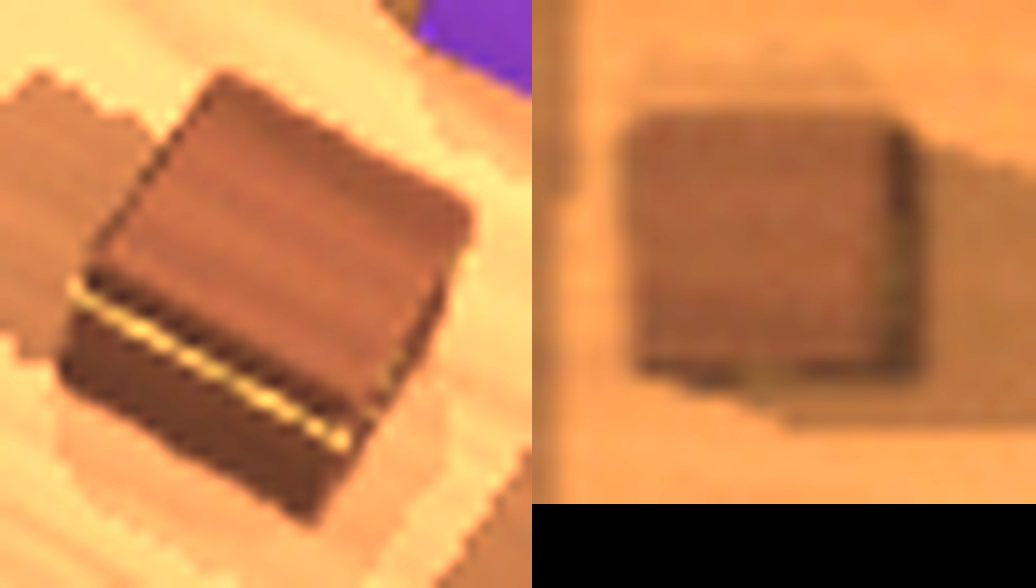

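```bash
cat > fitb.py <<'E'
from fit import *
sb=lambda u,v:(S,px(u,v,14,368,260)); tb=lambda u,v:(T,px(u,v,18,136,198))
# scene top: A[?] order: from previous fit top px order (h,h)=TL,(h,-h)=TR,(-h,-h)=BR,(-h,h)=BL in top
o2=[(tb(96,108),(h,h,.042)),(tb(356,108),(h,-h,.042)),(tb(348,362),(-h,-h,.042)),(tb(105,360),(-h,h,.042)),(tb(390,378),(-h,-h,0))]
ids=[CC for CC in [x[1] for x in o]]
for uv,q in zip([(222,68),(478,203),(355,415),(83,265),(318,529),(58,372)],ids): o2.append((sb(*uv),q))
Q=least_squares(lambda p:r(p,o2),box,loss="soft_l1");print("BOX",Q.x.round(4),r(Q.x,o2).reshape(-1,2).round(1).tolist())
E
python3 fitb.py|tail -1
```

```text
BOX [0.4645 0.3891 0.0401] [[-0.3, 0.0], [-0.4, -0.3], [-0.1, -0.1], [-1.0, 0.3], [0.1, -0.0], [-0.5, -0.4], [0.4, 0.1], [0.3, -0.8], [0.2, -0.9], [-0.6, 0.4], [-1.0, 0.9]]
```

```bash
cat > g.py <<'E'
import sys,numpy as np
from scipy.spatial.transform import Rotation as Ro
from plant import sensors
s=sensors.state();q=s["tool_rot"];R=Ro.from_quat([q[1],q[2],q[3],q[0]])
def goal(p,yaw):
    # tool x down, tool y along world dir yaw (either sign, nearest)
    best=None
    for k in(0,np.pi):
        y=np.array([np.cos(yaw+k),np.sin(yaw+k),0]);x=np.array([0,0,-1.]);z=np.cross(x,y)
        G=Ro.from_matrix(np.c_[x,y,z]);rv=(R.inv()*G).as_rotvec()
        if best is None or np.linalg.norm(rv)<np.linalg.norm(best): best=rv
    d=R.inv().apply(np.array(p)-s["tool_pos"])
    print("shift units",(d/.025).round(2),"turn units",(np.degrees(best)/5).round(2),"dist mm",round(np.linalg.norm(d)*1000),"rows>=",round(np.linalg.norm(d)/.0417,1))
print("t",s["time"].round(2),"pos",s["tool_pos"].round(4),"j",s["joint_pos"].round(2),"F",s["contact_force"].round(1),"w",round(float(s["gripper_width"]),3)); print(R.as_matrix().round(3).tolist())
if len(sys.argv)>1:
    a=list(map(float,sys.argv[1:]))
    goal(a[:3],a[3])
E
python3 g.py 0.5 -0.15 0.25 0.04; python3 -c "from plant import manip;print(manip.pinch_z)"
```

```text
-0.0187Traceback (most recent call last):
  File "g.py", line 14, in <module>
    print("t",s["time"].round(2),"pos",s["tool_pos"].round(4),"j",s["joint_pos"].round(2),"F",s["contact_force"].round(1),"w",round(float(s["gripper_width"]),3)); print(R.as_matrix().round(3).tolist())
              ^^^^^^^^^^^^^^^
AttributeError: 'float' object has no attribute 'round'
```

```bash
sed -i 's/s\["time"\].round(2)/round(s["time"],2)/' g.py
python3 g.py 0.5 -0.15 0.25 0.04; 
```

```text
t 0.1 pos [ 0.1981 -0.5922  0.2302] j [-1.37  0.05  1.61  0.    1.48 -0.12] F [ 0.5 -0.5 -0.2] w 1.0
[[-0.0, 0.317, -0.948], [0.002, -0.948, -0.317], [-1.0, -0.002, -0.0]]
shift units [ -0.76 -12.95 -17.06] turn units [-14.76  -0.02   0.02] dist mm 536 rows>= 12.8
```

Call:
drive_tool(
  series=[
    {"x": -0.1, "y": -1, "z": -1.3, "ax": -1.4},
    {"x": -0.2, "y": -2, "z": -2.6, "ax": -2.8},
    {"x": -0.3, "y": -3, "z": -3.9, "ax": -4.2},
    {"x": -0.4, "y": -4, "z": -5.2, "ax": -5.6},
    {"x": -0.5, "y": -5, "z": -6.5, "ax": -7},
  ],
  hand=1,
)

```text
schema error: expected keys x, y, z, ax, ay, az
```

```bash
python3 g.py 0.5 -0.15 0.25 0.04; 
```

```text
t 0.1 pos [ 0.1981 -0.5922  0.2302] j [-1.37  0.05  1.61  0.    1.48 -0.12] F [ 0.5 -0.5 -0.2] w 1.0
[[-0.0, 0.317, -0.948], [0.002, -0.948, -0.317], [-1.0, -0.002, -0.0]]
shift units [ -0.76 -12.95 -17.06] turn units [-14.76  -0.02   0.02] dist mm 536 rows>= 12.8
```

Call:
drive_tool(
  series=[
    {"x": -0.1, "y": -1, "z": -1.3, "ax": -1.4, "ay": 0, "az": 0},
    {"x": -0.2, "y": -2, "z": -2.6, "ax": -2.8, "ay": 0, "az": 0},
    {"x": -0.3, "y": -3, "z": -3.9, "ax": -4.2, "ay": 0, "az": 0},
    {"x": -0.4, "y": -4, "z": -5.2, "ax": -5.6, "ay": 0, "az": 0},
    {"x": -0.5, "y": -5, "z": -6.5, "ax": -7, "ay": 0, "az": 0},
  ],
  hand=1,
)

```text
time: 0.52
tool_pos: [0.3132, -0.4207, 0.2432]
tool_rot: [0.32, 0.631, 0.32, -0.631]
contact_force: [0.3, -0.7, 0.2]
gripper_width: 1.0
```

```bash
python3 g.py 0.5 -0.15 0.25 0.04; 
```

```text
t 0.52 pos [ 0.3132 -0.4207  0.2432] j [-1.07 -0.2   1.83  0.    1.51 -0.44] F [ 0.3 -0.7  0.2] w 1.0
[[-0.0, 0.807, -0.591], [0.001, -0.591, -0.807], [-1.0, -0.001, -0.001]]
shift units [ -0.26  -0.37 -13.15] turn units [-7.7  -0.01  0.01] dist mm 329 rows>= 7.9
```

Call:
drive_tool(
  series=[
    {"x": 0, "y": 0, "z": -1.6, "ax": -1.4, "ay": 0, "az": 0},
    {"x": 0, "y": 0, "z": -3.2, "ax": -2.8, "ay": 0, "az": 0},
    {"x": 0, "y": 0, "z": -4.8, "ax": -4.2, "ay": 0, "az": 0},
    {"x": 0, "y": 0, "z": -6.4, "ax": -5.6, "ay": 0, "az": 0},
    {"x": 0, "y": 0, "z": -8, "ax": -7, "ay": 0, "az": 0},
  ],
)

```text
time: 0.93
tool_pos: [0.4323, -0.2599, 0.2435]
tool_rot: [0.495, 0.505, 0.495, -0.505]
contact_force: [1.0, -0.5, 0.7]
gripper_width: 0.998
```

```bash
python3 g.py 0.47 0.1 0.25 0.04; 
```

```text
t 0.93 pos [ 0.4323 -0.2599  0.2435] j [-0.69 -0.25  1.87  0.    1.52 -0.67] F [ 1.  -0.5  0.7] w 0.998
[[-0.0, 1.0, -0.02], [0.0, -0.02, -1.0], [-1.0, -0.0, -0.0]]
shift units [ -0.26   1.22 -14.42] turn units [-0.69 -0.    0.  ] dist mm 362 rows>= 8.7
```

Call:
drive_tool(
  series=[
    {"x": 0, "y": 0.4, "z": -1.6, "ax": -0.7, "ay": 0, "az": 0},
    {"x": 0, "y": 0.8, "z": -3.2, "ax": -0.7, "ay": 0, "az": 0},
    {"x": 0, "y": 1.2, "z": -4.8, "ax": -0.7, "ay": 0, "az": 0},
    {"x": 0, "y": 1.2, "z": -6.4, "ax": -0.7, "ay": 0, "az": 0},
    {"x": 0, "y": 1.2, "z": -8, "ax": -0.7, "ay": 0, "az": 0},
  ],
)

```text
time: 1.35
tool_pos: [0.4667, -0.0606, 0.2433]
tool_rot: [0.508, 0.491, 0.509, -0.491]
contact_force: [0.3, -0.0, -0.0]
gripper_width: 1.001
```

Call:
drive_tool(
  series=[
    {"x": 0, "y": 0, "z": -1.6, "ax": 0, "ay": 0, "az": 0},
    {"x": 0, "y": 0, "z": -3.2, "ax": 0, "ay": 0, "az": 0},
    {"x": 0, "y": 0, "z": -4.8, "ax": 0, "ay": 0, "az": 0},
    {"x": 0, "y": 0, "z": -6.4, "ax": 0, "ay": 0, "az": 0},
    {"x": 0, "y": 0, "z": -8, "ax": 0, "ay": 0, "az": 0},
  ],
)

```text
time: 1.77
tool_pos: [0.4592, 0.1391, 0.2435]
tool_rot: [0.509, 0.491, 0.509, -0.491]
contact_force: [0.9, 0.6, -0.5]
gripper_width: 0.998
```

```bash
python3 g.py 0.4645 0.389 0.16 0.04; 
```

```text
t 1.77 pos [0.4592 0.1391 0.2435] j [ 0.14 -0.31  1.93 -0.    1.53  0.1 ] F [ 0.9  0.6 -0.5] w 0.998
[[-0.0, 0.999, 0.035], [-0.0, 0.035, -0.999], [-1.0, -0.0, 0.0]]
shift units [ 3.34  0.56 -9.98] turn units [-0.06  0.    0.  ] dist mm 264 rows>= 6.3
```

Call:
drive_tool(
  series=[
    {"x": 0, "y": 0.1, "z": -1.6, "ax": 0, "ay": 0, "az": 0},
    {"x": 0, "y": 0.2, "z": -3.2, "ax": 0, "ay": 0, "az": 0},
    {"x": 0, "y": 0.3, "z": -4.8, "ax": 0, "ay": 0, "az": 0},
    {"x": 0, "y": 0.4, "z": -6.4, "ax": 0, "ay": 0, "az": 0},
    {"x": 0, "y": 0.5, "z": -8, "ax": 0, "ay": 0, "az": 0},
  ],
)

```text
time: 2.18
tool_pos: [0.4648, 0.3395, 0.2432]
tool_rot: [0.509, 0.491, 0.509, -0.491]
contact_force: [0.1, -0.2, 0.5]
gripper_width: 1.003
```

Call:
drive_tool(
  series=[
    {"x": 1, "y": 0, "z": -1, "ax": 0, "ay": 0, "az": 0},
    {"x": 2, "y": 0, "z": -2, "ax": 0, "ay": 0, "az": 0},
    {"x": 3, "y": 0, "z": -2, "ax": 0, "ay": 0, "az": 0},
    {"x": 3.3, "y": 0, "z": -2, "ax": 0, "ay": 0, "az": 0},
    {"x": 3.3, "y": 0, "z": -2, "ax": 0, "ay": 0, "az": 0},
  ],
)

```text
time: 2.6
tool_pos: [0.4617, 0.3862, 0.1574]
tool_rot: [0.508, 0.489, 0.509, -0.494]
contact_force: [0.5, -0.5, 0.6]
gripper_width: 0.999
```

```bash
python3 g.py 0.4645 0.389 0.012 0.04;python3 - <<'E'
from plant import cams
import numpy as np,cv2
f=cams.grab_frame("wrist");cv2.imwrite("pics/w1.png",f["img"]);np.savez("pics/w1.npz",**f)
print(f["camera_matrix"],f["cam_to_world"].round(3))
E
```

```text
t 2.6 pos [0.4617 0.3862 0.1574] j [ 0.57  0.06  1.73 -0.    1.36  0.54] F [ 0.5 -0.5  0.6] w 0.999
[[-0.006, 0.999, 0.035], [-0.004, 0.035, -0.999], [-1.0, -0.006, 0.004]]
shift units [ 5.81  0.15 -0.13] turn units [-0.05  0.04  0.07] dist mm 145 rows>= 3.5
[[297.31863964   0.         258.51262403]
 [  0.         297.31863964 196.90475933]
 [  0.           0.           1.        ]] [[ 0.999  0.036  0.005  0.46 ]
 [ 0.035 -0.955 -0.295  0.461]
 [-0.006  0.295 -0.956  0.3  ]
 [ 0.     0.     0.     1.   ]]
```

View pics/w1.png

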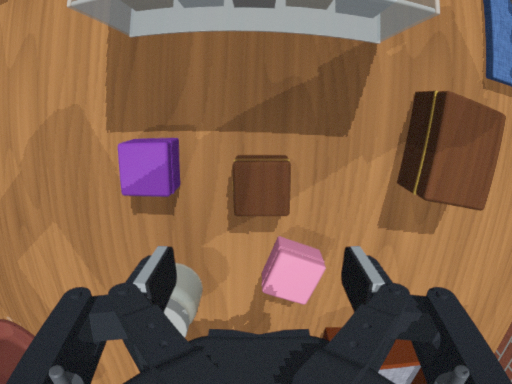

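Between the jaws' line in the wrist view: brown box at (262,187), with purple (149,167) and pink (292,271) left and below, watchbox at (460,150). I check its position by the fisheye model.

```bash
python3 - <<'E'
from h import *
f=load("w1");K=f["camera_matrix"];T=f["cam_to_world"]
def fr(u,v,z):
    a=np.array([u-K[0,2],v-K[1,2]])/K[0,0];t=np.linalg.norm(a);d=np.r_[np.sin(t)*a/t,np.cos(t)];d=T[:3,:3]@d
    return T[:3,3]+d*(z-T[2,3])/d[2]
P=[fr(u,v,.042) for u,v in[(233,160),(290,160),(290,215),(234,215)]]
for p in P:print(p.round(4))
print(np.mean(P,0))
E
```

```text
[0.4376 0.4144 0.042 ]
[0.4877 0.4163 0.042 ]
[0.491  0.3648 0.042 ]
[0.4391 0.3629 0.042 ]
[0.46384508 0.38957162 0.042     ]
```

Call:
drive_tool(
  series=[
    {"x": 1.4, "y": 0.1, "z": -0.1, "ax": 0, "ay": 0, "az": 0},
    {"x": 2.8, "y": 0.1, "z": -0.1, "ax": 0, "ay": 0, "az": 0},
    {"x": 4.2, "y": 0.1, "z": -0.1, "ax": 0, "ay": 0, "az": 0},
    {"x": 5.2, "y": 0.1, "z": -0.1, "ax": 0, "ay": 0, "az": 0},
    {"x": 5.8, "y": 0.1, "z": -0.1, "ax": 0, "ay": 0, "az": 0},
  ],
)

```text
time: 3.07
tool_pos: [0.4661, 0.3888, 0.015]
tool_rot: [0.508, 0.491, 0.508, -0.492]
contact_force: [-0.5, 0.0, -0.3]
gripper_width: 1.0
```

Call:
drive_tool(
  series=[
    {"x": 0, "y": 0, "z": 0, "ax": 0, "ay": 0, "az": 0},
    {"x": 0, "y": 0, "z": 0, "ax": 0, "ay": 0, "az": 0},
  ],
)

```text
time: 3.23
tool_pos: [0.4673, 0.3899, 0.0177]
tool_rot: [0.508, 0.492, 0.508, -0.491]
contact_force: [0.4, 0.4, 0.3]
gripper_width: 0.997
```

```bash
python3 g.py 0.464 0.389 0.010 0.04
```

```text
t 3.23 pos [0.4673 0.3899 0.0177] j [ 0.57  0.23  1.79 -0.    1.11  0.54] F [0.4 0.4 0.3] w 0.997
[[0.001, 0.999, 0.034], [0.001, 0.034, -0.999], [-1.0, 0.001, -0.001]]
shift units [ 0.31 -0.13  0.03] turn units [-0.07 -0.01 -0.01] dist mm 8 rows>= 0.2
```

Call:
drive_tool(
  series=[
    {"x": 0.25, "y": -0.12, "z": 0, "ax": 0, "ay": 0, "az": 0},
    {"x": 0.25, "y": -0.12, "z": 0, "ax": 0, "ay": 0, "az": 0},
  ],
)

```text
time: 3.4
tool_pos: [0.4642, 0.3905, 0.0119]
tool_rot: [0.509, 0.492, 0.508, -0.49]
contact_force: [-0.1, -0.7, -0.5]
gripper_width: 1.003
```

Call:
drive_tool(
  series=[
    {"x": 0, "y": 0, "z": 0, "ax": 0, "ay": 0, "az": 0},
    {"x": 0, "y": 0, "z": 0, "ax": 0, "ay": 0, "az": 0},
    {"x": 0, "y": 0, "z": 0, "ax": 0, "ay": 0, "az": 0},
    {"x": 0, "y": 0, "z": 0, "ax": 0, "ay": 0, "az": 0},
    {"x": 0, "y": 0, "z": 0, "ax": 0, "ay": 0, "az": 0},
  ],
  hand=0,
)

```text
time: 3.82
tool_pos: [0.464, 0.3905, 0.0113]
tool_rot: [0.509, 0.492, 0.508, -0.49]
contact_force: [-0.6, 0.3, 5.5]
gripper_width: 0.597
```

Call:
drive_tool(
  series=[
    {"x": 0, "y": 0, "z": 0, "ax": 0, "ay": 0, "az": 0},
    {"x": 0, "y": 0, "z": 0, "ax": 0, "ay": 0, "az": 0},
    {"x": 0, "y": 0, "z": 0, "ax": 0, "ay": 0, "az": 0},
    {"x": 0, "y": 0, "z": 0, "ax": 0, "ay": 0, "az": 0},
    {"x": 0, "y": 0, "z": 0, "ax": 0, "ay": 0, "az": 0},
  ],
)

```text
time: 4.23
tool_pos: [0.464, 0.3905, 0.0113]
tool_rot: [0.509, 0.492, 0.509, -0.491]
contact_force: [-0.1, 0.2, 6.2]
gripper_width: 0.607
```

```bash
python3 g.py 0.465 0.389 0.010 0.04
```

```text
t 4.23 pos [0.464  0.3905 0.0113] j [0.58 0.24 1.8  0.   1.1  0.54] F [-0.1  0.2  6.2] w 0.607
[[0.002, 0.999, 0.035], [0.001, 0.035, -0.999], [-1.0, 0.002, -0.001]]
shift units [0.05 0.04 0.06] turn units [-0.06 -0.01 -0.02] dist mm 2 rows>= 0.1
```

Call:
drive_tool(
  series=[
    {"x": -0.5, "y": 0, "z": 0, "ax": 0, "ay": 0, "az": 0},
    {"x": -1.5, "y": 0, "z": 0, "ax": 0, "ay": 0, "az": 0},
    {"x": -3, "y": 0, "z": 0, "ax": 0, "ay": 0, "az": 0},
    {"x": -4.5, "y": 0, "z": 0, "ax": 0, "ay": 0, "az": 0},
    {"x": -6, "y": 0, "z": 0, "ax": 0, "ay": 0, "az": 0},
  ],
)

```text
time: 4.65
tool_pos: [0.4622, 0.3893, 0.1609]
tool_rot: [0.508, 0.49, 0.509, -0.492]
contact_force: [0.7, 1.9, 0.1]
gripper_width: 0.599
```

```bash
python3 g.py 0.6516 0.1048 0.17 -0.063
```

```text
t 4.65 pos [0.4622 0.3893 0.1609] j [0.58 0.06 1.73 0.   1.36 0.54] F [0.7 1.9 0.1] w 0.599
[[-0.002, 0.999, 0.035], [-0.001, 0.035, -0.999], [-1.0, -0.002, 0.001]]
shift units [-0.36  7.18 11.64] turn units [1.12 0.02 0.02] dist mm 342 rows>= 8.2
```

Call:
drive_tool(
  series=[
    {"x": -0.4, "y": 0.5, "z": 0.8, "ax": 0.3, "ay": 0, "az": 0},
    {"x": -0.4, "y": 1.3, "z": 2.1, "ax": 0.6, "ay": 0, "az": 0},
    {"x": -0.4, "y": 2.1, "z": 3.4, "ax": 0.9, "ay": 0, "az": 0},
    {"x": -0.4, "y": 2.9, "z": 4.7, "ax": 1.1, "ay": 0, "az": 0},
    {"x": -0.4, "y": 3.7, "z": 6, "ax": 1.1, "ay": 0, "az": 0},
  ],
)

```text
time: 5.07
tool_pos: [0.5609, 0.2417, 0.1701]
tool_rot: [-0.484, -0.515, -0.485, 0.515]
contact_force: [0.7, 0.8, -0.6]
gripper_width: 0.598
```

```bash
python3 g.py 0.6516 0.1048 0.17 -0.063
```

```text
t 5.07 pos [0.5609 0.2417 0.1701] j [ 0.29  0.06  1.7  -0.    1.37  0.35] F [ 0.7  0.8 -0.6] w 0.598
[[-0.001, 0.998, -0.061], [-0.0, -0.061, -0.998], [-1.0, -0.001, 0.0]]
shift units [0.   3.96 5.24] turn units [0.02 0.   0.01] dist mm 164 rows>= 3.9
```

Call:
drive_tool(
  series=[
    {"x": 0, "y": 0.9, "z": 1.2, "ax": 0, "ay": 0, "az": 0},
    {"x": 0, "y": 1.8, "z": 2.4, "ax": 0, "ay": 0, "az": 0},
    {"x": 0, "y": 2.8, "z": 3.7, "ax": 0, "ay": 0, "az": 0},
    {"x": 0, "y": 3.6, "z": 4.8, "ax": 0, "ay": 0, "az": 0},
    {"x": 0, "y": 3.95, "z": 5.25, "ax": 0, "ay": 0, "az": 0},
  ],
)

```text
time: 5.48
tool_pos: [0.6527, 0.1021, 0.1698]
tool_rot: [-0.484, -0.515, -0.483, 0.516]
contact_force: [0.5, -0.4, -1.1]
gripper_width: 0.598
```

Call:
drive_tool(
  series=[
    {"x": 0, "y": 0, "z": 0, "ax": 0, "ay": 0, "az": 0},
    {"x": 0, "y": 0, "z": 0, "ax": 0, "ay": 0, "az": 0},
  ],
)

```text
time: 5.65
tool_pos: [0.651, 0.106, 0.1695]
tool_rot: [-0.484, -0.515, -0.485, 0.516]
contact_force: [-0.2, 1.4, -1.2]
gripper_width: 0.597
```

```bash
python3 g.py 0.6516 0.1048 0.021 -0.063;python3 - <<'E'
from plant import cams
import numpy as np,cv2
f=cams.grab_frame("wrist");cv2.imwrite("pics/w2.png",f["img"]);np.savez("pics/w2.npz",**f)
f=cams.grab_frame("scene");cv2.imwrite("pics/s2.png",f["img"]);np.savez("pics/s2.npz",**f)
E
```

```text
t 5.65 pos [0.651  0.106  0.1695] j [0.05 0.18 1.58 0.   1.38 0.11] F [-0.2  1.4 -1.2] w 0.597
[[-0.002, 0.998, -0.062], [0.001, -0.062, -0.998], [-1.0, -0.002, -0.001]]
shift units [5.94 0.04 0.05] turn units [ 0.01 -0.01  0.02] dist mm 149 rows>= 3.6
```

View pics/w2.png

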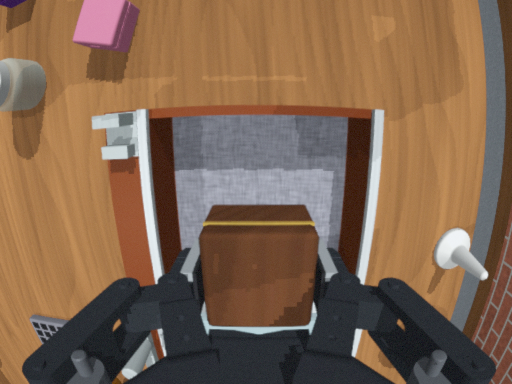

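View pics/s2.png

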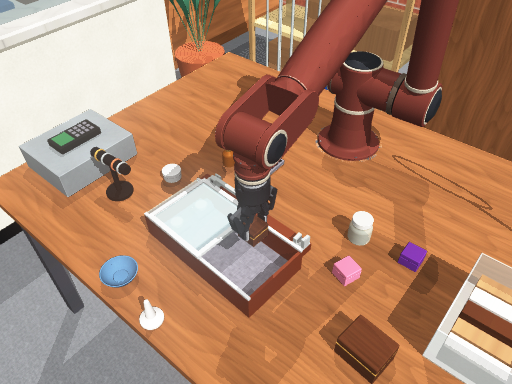

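Wrist view: box held level at (258,268) between the jaws, centred over the open bay (walls at about 160 and 350). Lowering.

Call:
drive_tool(
  series=[
    {"x": 1.2, "y": 0, "z": 0, "ax": 0, "ay": 0, "az": 0},
    {"x": 2.4, "y": 0, "z": 0, "ax": 0, "ay": 0, "az": 0},
    {"x": 3.6, "y": 0, "z": 0, "ax": 0, "ay": 0, "az": 0},
    {"x": 4.6, "y": 0, "z": 0, "ax": 0, "ay": 0, "az": 0},
    {"x": 5.4, "y": 0, "z": 0, "ax": 0, "ay": 0, "az": 0},
  ],
)

```text
time: 6.17
tool_pos: [0.649, 0.1081, 0.0323]
tool_rot: [-0.484, -0.514, -0.486, 0.515]
contact_force: [-0.3, -0.3, -1.6]
gripper_width: 0.598
```

Call:
drive_tool(
  series=[
    {"x": 0.1, "y": 0, "z": 0, "ax": 0, "ay": 0, "az": 0},
    {"x": 0.2, "y": 0, "z": 0, "ax": 0, "ay": 0, "az": 0},
    {"x": 0.3, "y": 0, "z": 0, "ax": 0, "ay": 0, "az": 0},
    {"x": 0.35, "y": 0, "z": 0, "ax": 0, "ay": 0, "az": 0},
    {"x": 0.4, "y": 0, "z": 0, "ax": 0, "ay": 0, "az": 0},
  ],
)

```text
time: 6.58
tool_pos: [0.6527, 0.1066, 0.0271]
tool_rot: [0.485, 0.516, 0.484, -0.514]
contact_force: [0.8, -0.4, -0.3]
gripper_width: 0.595
```

```bash
python3 g.py 0.6516 0.1048 0.019 -0.063
```

```text
t 6.58 pos [0.6527 0.1066 0.0271] j [0.05 0.33 1.66 0.   1.15 0.11] F [ 0.8 -0.4 -0.3] w 0.595
[[0.003, 0.998, -0.061], [0.0, -0.061, -0.998], [-1.0, 0.003, -0.0]]
shift units [ 0.33 -0.04  0.07] turn units [ 0.03 -0.   -0.04] dist mm 8 rows>= 0.2
```

Call:
drive_tool(
  series=[
    {"x": 0.05, "y": 0, "z": 0, "ax": 0, "ay": 0, "az": 0},
    {"x": 0.1, "y": 0, "z": 0, "ax": 0, "ay": 0, "az": 0},
    {"x": 0.1, "y": 0, "z": 0, "ax": 0, "ay": 0, "az": 0},
  ],
)

```text
time: 6.83
tool_pos: [0.6515, 0.1061, 0.0228]
tool_rot: [0.485, 0.515, 0.484, -0.515]
contact_force: [-0.8, -0.3, -2.1]
gripper_width: 0.599
```

Call:
drive_tool(
  series=[
    {"x": 0.05, "y": 0, "z": 0, "ax": 0, "ay": 0, "az": 0},
    {"x": 0.1, "y": 0, "z": 0, "ax": 0, "ay": 0, "az": 0},
    {"x": 0.1, "y": 0, "z": 0, "ax": 0, "ay": 0, "az": 0},
  ],
)

```text
time: 7.08
tool_pos: [0.6512, 0.1061, 0.0197]
tool_rot: [-0.484, -0.515, -0.485, 0.515]
contact_force: [-0.7, 0.2, -1.3]
gripper_width: 0.603
```

Call:
drive_tool(
  series=[
    {"x": 0.04, "y": 0, "z": 0, "ax": 0, "ay": 0, "az": 0},
    {"x": 0.04, "y": 0, "z": 0, "ax": 0, "ay": 0, "az": 0},
  ],
)

```text
time: 7.25
tool_pos: [0.6515, 0.1062, 0.0194]
tool_rot: [0.485, 0.515, 0.484, -0.515]
contact_force: [-2.1, -0.7, 2.1]
gripper_width: 0.599
```

Call:
drive_tool(
  series=[
    {"x": 0.04, "y": 0, "z": 0, "ax": 0, "ay": 0, "az": 0},
    {"x": 0.04, "y": 0, "z": 0, "ax": 0, "ay": 0, "az": 0},
  ],
)

```text
time: 7.42
tool_pos: [0.6516, 0.1062, 0.0193]
tool_rot: [-0.484, -0.515, -0.484, 0.515]
contact_force: [-3.7, 0.0, 5.8]
gripper_width: 0.599
```

Contact at TCP z 0.0193, as predicted. Releasing.

Call:
drive_tool(
  series=[
    {"x": 0, "y": 0, "z": 0, "ax": 0, "ay": 0, "az": 0},
    {"x": 0, "y": 0, "z": 0, "ax": 0, "ay": 0, "az": 0},
    {"x": 0, "y": 0, "z": 0, "ax": 0, "ay": 0, "az": 0},
    {"x": 0, "y": 0, "z": 0, "ax": 0, "ay": 0, "az": 0},
    {"x": 0, "y": 0, "z": 0, "ax": 0, "ay": 0, "az": 0},
  ],
  hand=1,
)

```text
time: 7.83
tool_pos: [0.6514, 0.1062, 0.0179]
tool_rot: [-0.484, -0.515, -0.485, 0.515]
contact_force: [-0.0, 0.6, -0.4]
gripper_width: 1.005
```

Call:
drive_tool(
  series=[
    {"x": -0.5, "y": 0, "z": 0, "ax": 0, "ay": 0, "az": 0},
    {"x": -1.5, "y": 0, "z": 0, "ax": 0, "ay": 0, "az": 0},
    {"x": -3, "y": 0, "z": 0, "ax": 0, "ay": 0, "az": 0},
    {"x": -4.5, "y": 0, "z": 0, "ax": 0, "ay": 0, "az": 0},
    {"x": -6, "y": 0, "z": 0, "ax": 0, "ay": 0, "az": 0},
  ],
)

```text
time: 8.25
tool_pos: [0.6511, 0.1062, 0.1704]
tool_rot: [0.484, 0.515, 0.484, -0.515]
contact_force: [0.7, 0.8, 0.3]
gripper_width: 1.0
```

Call:
drive_tool(
  series=[
    {"x": -1, "y": -1, "z": 0.3, "ax": 0, "ay": 0, "az": 0},
    {"x": -1.5, "y": -2, "z": 0.6, "ax": 0, "ay": 0, "az": 0},
    {"x": -1.5, "y": -3.4, "z": 1, "ax": 0, "ay": 0, "az": 0},
    {"x": -1.5, "y": -4.7, "z": 1, "ax": 0, "ay": 0, "az": 0},
    {"x": -1.5, "y": -4.7, "z": 1, "ax": 0, "ay": 0, "az": 0},
  ],
)

```text
time: 8.67
tool_pos: [0.5275, 0.0886, 0.2051]
tool_rot: [-0.484, -0.514, -0.485, 0.516]
contact_force: [0.5, -0.1, -0.7]
gripper_width: 0.997
```

```bash
python3 g.py 0.5255 -0.0275 0.2 -0.063;python3 - <<'E'
from plant import cams
import numpy as np,cv2
for n in("wrist","scene"):
    f=cams.grab_frame(n);cv2.imwrite(f"pics/{n}3.png",f["img"]);np.savez(f"pics/{n}3.npz",**f)
from h import *
crop("scene3",140,160,320,310,4,"s_case3")
E
```

```text
t 8.67 pos [0.5275 0.0886 0.2051] j [ 0.03 -0.14  1.85  0.    1.44  0.09] F [ 0.5 -0.1 -0.7] w 0.997
[[-0.003, 0.998, -0.061], [0.0, -0.061, -0.998], [-1.0, -0.003, -0.0]]
shift units [0.2  0.2  4.64] turn units [ 0.02 -0.    0.04] dist mm 116 rows>= 2.8
```

View pics/wrist3.png

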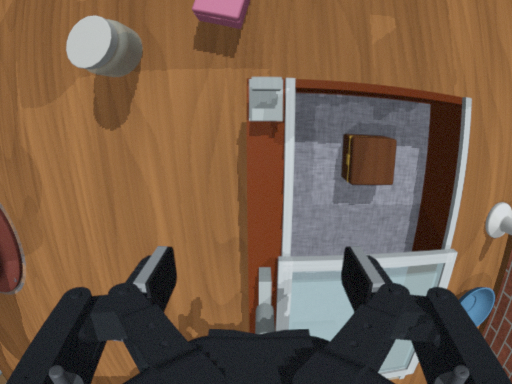

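View pics/s_case3.png

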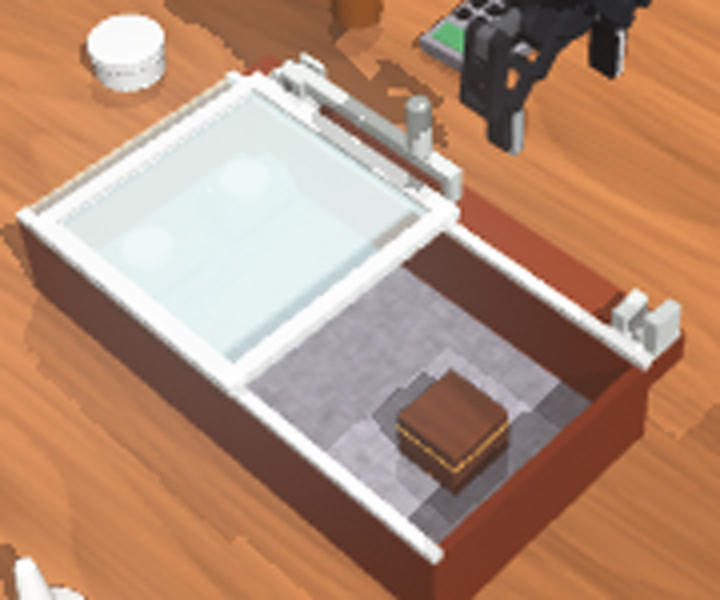

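Box stands upright in the bay (crop (452,430)); knob top at crop (418,100) gives lid ≈ 0.172, agreeing with the top view. Moving over the knob.

Call:
drive_tool(
  series=[
    {"x": 0, "y": 0.2, "z": 1.2, "ax": 0, "ay": 0, "az": 0},
    {"x": 0, "y": 0.2, "z": 2.6, "ax": 0, "ay": 0, "az": 0},
    {"x": 0, "y": 0.2, "z": 4, "ax": 0, "ay": 0, "az": 0},
    {"x": 0, "y": 0.2, "z": 4.7, "ax": 0, "ay": 0, "az": 0},
    {"x": 0, "y": 0.2, "z": 4.7, "ax": 0, "ay": 0, "az": 0},
  ],
)

```text
time: 9.18
tool_pos: [0.5317, -0.0325, 0.2066]
tool_rot: [0.484, 0.516, 0.483, -0.516]
contact_force: [0.7, 1.0, -0.7]
gripper_width: 1.004
```

```bash
python3 g.py 0.5254 -0.0295 0.118 -0.063;python3 - <<'E'
from plant import cams
import numpy as np,cv2
for n in("wrist","scene"):
    f=cams.grab_frame(n);cv2.imwrite(f"pics/{n}4.png",f["img"]);np.savez(f"pics/{n}4.npz",**f)
from h import *
crop("scene4",180,120,300,230,5,"s_case4")
E
```

```text
t 9.18 pos [ 0.5317 -0.0325  0.2066] j [-0.2  -0.15  1.85 -0.    1.44 -0.13] F [ 0.7  1.  -0.7] w 1.004
[[0.001, 0.998, -0.065], [-0.001, -0.065, -0.998], [-1.0, 0.002, 0.001]]
shift units [ 3.54 -0.26 -0.11] turn units [-0.03  0.02 -0.02] dist mm 89 rows>= 2.1
```

View pics/wrist4.png

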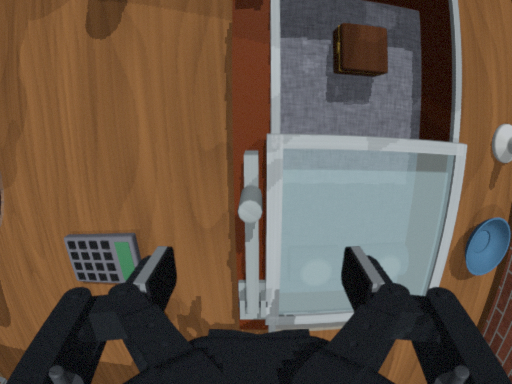

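View pics/s_case4.png

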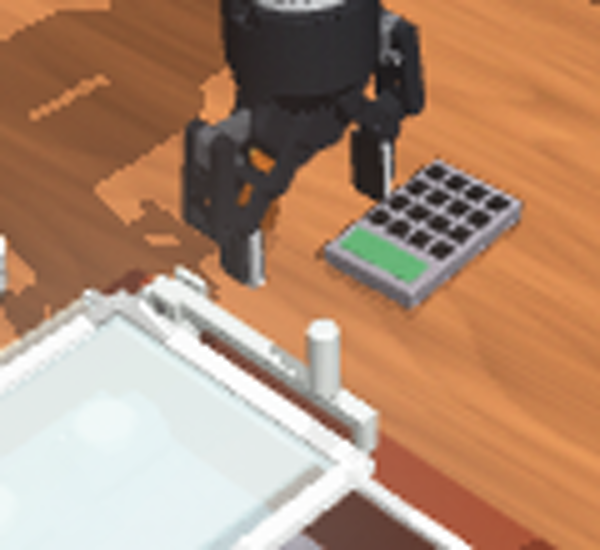

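```bash
python3 - <<'E'
from h import *
f=load("wrist4");K=f["camera_matrix"];T=f["cam_to_world"]
def fr(u,v,z):
    a=np.array([u-K[0,2],v-K[1,2]])/K[0,0];t=np.linalg.norm(a);d=np.r_[np.sin(t)*a/t,np.cos(t)];d=T[:3,:3]@d
    return T[:3,3]+d*(z-T[2,3])/d[2]
print(fr(250,210,.15))
E
python3 g.py 0.5254 -0.0295 0.118 -0.063
```

```text
[ 0.52601075 -0.02855873  0.15      ]
t 9.28 pos [ 0.5315 -0.0297  0.2062] j [-0.2  -0.15  1.85  0.    1.44 -0.13] F [-0.   0.5 -0.6] w 1.0
[[0.001, 0.998, -0.063], [0.0, -0.063, -0.998], [-1.0, 0.001, -0.0]]
shift units [ 3.53 -0.25  0.01] turn units [ 0.   -0.   -0.01] dist mm 88 rows>= 2.1
```

Call:
drive_tool(
  series=[
    {"x": 0.3, "y": -0.23, "z": 0, "ax": 0, "ay": 0, "az": 0},
    {"x": 1.2, "y": -0.23, "z": 0, "ax": 0, "ay": 0, "az": 0},
    {"x": 2.2, "y": -0.23, "z": 0, "ax": 0, "ay": 0, "az": 0},
    {"x": 3, "y": -0.23, "z": 0, "ax": 0, "ay": 0, "az": 0},
    {"x": 3.5, "y": -0.23, "z": 0, "ax": 0, "ay": 0, "az": 0},
  ],
)

```text
time: 9.7
tool_pos: [0.523, -0.0272, 0.1149]
tool_rot: [-0.484, -0.514, -0.486, 0.515]
contact_force: [-0.2, -1.3, -0.2]
gripper_width: 0.997
```

Call:
drive_tool(
  series=[
    {"x": 0, "y": 0, "z": 0, "ax": 0, "ay": 0, "az": 0},
    {"x": 0, "y": 0, "z": 0, "ax": 0, "ay": 0, "az": 0},
    {"x": 0, "y": 0, "z": 0, "ax": 0, "ay": 0, "az": 0},
  ],
)

```text
time: 9.95
tool_pos: [0.5256, -0.0285, 0.1194]
tool_rot: [0.485, 0.515, 0.484, -0.514]
contact_force: [0.2, -0.0, -0.2]
gripper_width: 0.999
```

```bash
python3 g.py 0.5257 -0.0290 0.118 -0.063;python3 - <<'E'
from plant import cams
import numpy as np,cv2
for n in("scene",):
    f=cams.grab_frame(n);cv2.imwrite(f"pics/{n}5.png",f["img"]);np.savez(f"pics/{n}5.npz",**f)
from h import *
crop("scene5",180,120,300,230,5,"s_case5")
E
```

```text
t 9.95 pos [ 0.5256 -0.0285  0.1194] j [-0.2  -0.09  1.95  0.    1.28 -0.14] F [ 0.2 -0.  -0.2] w 0.999
[[0.002, 0.998, -0.06], [-0.0, -0.06, -0.998], [-1.0, 0.002, 0.0]]
shift units [0.06 0.   0.02] turn units [ 0.03  0.   -0.02] dist mm 2 rows>= 0.0
```

View pics/s_case5.png

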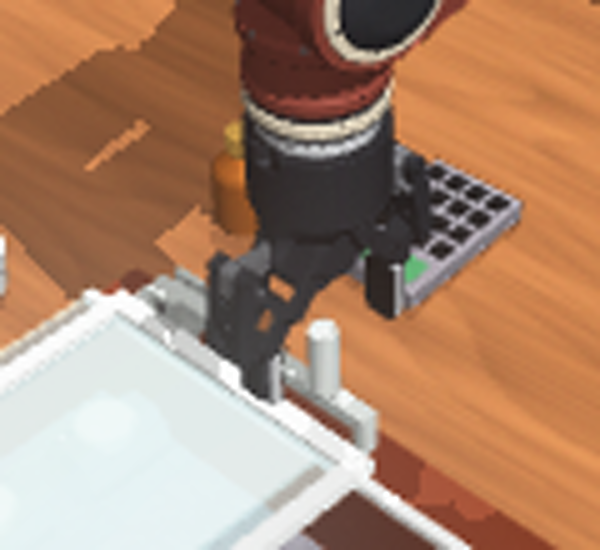

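The knob (322,345 in the crop) stands between the two fingertips (265,385) and (388,300). Closing.

Call:
drive_tool(
  series=[
    {"x": 0, "y": 0, "z": 0, "ax": 0, "ay": 0, "az": 0},
    {"x": 0, "y": 0, "z": 0, "ax": 0, "ay": 0, "az": 0},
    {"x": 0, "y": 0, "z": 0, "ax": 0, "ay": 0, "az": 0},
    {"x": 0, "y": 0, "z": 0, "ax": 0, "ay": 0, "az": 0},
    {"x": 0, "y": 0, "z": 0, "ax": 0, "ay": 0, "az": 0},
  ],
  hand=0,
)

```text
time: 10.42
tool_pos: [0.5247, -0.0289, 0.1183]
tool_rot: [0.485, 0.515, 0.484, -0.515]
contact_force: [-0.5, 1.0, -0.9]
gripper_width: 0.296
```

Call:
drive_tool(
  series=[
    {"x": 0, "y": 0, "z": 0, "ax": 0, "ay": 0, "az": 0},
    {"x": 0, "y": 0, "z": 0, "ax": 0, "ay": 0, "az": 0},
    {"x": 0, "y": 0, "z": 0, "ax": 0, "ay": 0, "az": 0},
    {"x": 0, "y": 0, "z": 0, "ax": 0, "ay": 0, "az": 0},
    {"x": 0, "y": 0, "z": 0, "ax": 0, "ay": 0, "az": 0},
  ],
)

```text
time: 10.83
tool_pos: [0.5255, -0.0289, 0.1185]
tool_rot: [0.485, 0.516, 0.484, -0.515]
contact_force: [5.3, 0.2, -1.9]
gripper_width: 0.192
```

Call:
drive_tool(
  series=[
    {"x": -0.19, "y": 0, "z": 0.03, "ax": 0, "ay": 0.46, "az": 0},
    {"x": -0.38, "y": 0, "z": 0.07, "ax": 0, "ay": 0.92, "az": 0},
    {"x": -0.57, "y": 0, "z": 0.12, "ax": 0, "ay": 1.38, "az": 0},
    {"x": -0.76, "y": 0, "z": 0.17, "ax": 0, "ay": 1.84, "az": 0},
    {"x": -0.94, "y": 0, "z": 0.22, "ax": 0, "ay": 2.3, "az": 0},
  ],
)

```text
time: 11.25
tool_pos: [0.5252, -0.0344, 0.1423]
tool_rot: [0.434, 0.565, 0.53, -0.46]
contact_force: [5.1, -0.4, -0.2]
gripper_width: 0.194
```

```bash
python3 g.py 0.5257 -0.0290 0.118 -0.063;python3 - <<'E'
from plant import cams
import numpy as np,cv2
for n in("scene",):
    f=cams.grab_frame(n);cv2.imwrite(f"pics/{n}6.png",f["img"]);np.savez(f"pics/{n}6.npz",**f)
from h import *
crop("scene6",180,120,300,230,5,"s_case6")
E
```

```text
t 11.25 pos [ 0.5252 -0.0344  0.1423] j [-0.31 -0.1   1.93  0.2   1.37 -0.3 ] F [ 5.1 -0.4 -0.2] w 0.194
[[0.015, 0.998, -0.06], [0.2, -0.061, -0.978], [-0.98, 0.003, -0.201]]
shift units [ 1.    0.01 -0.02] turn units [ 0.02 -2.32 -0.03] dist mm 25 rows>= 0.6
```

View pics/s_case6.png

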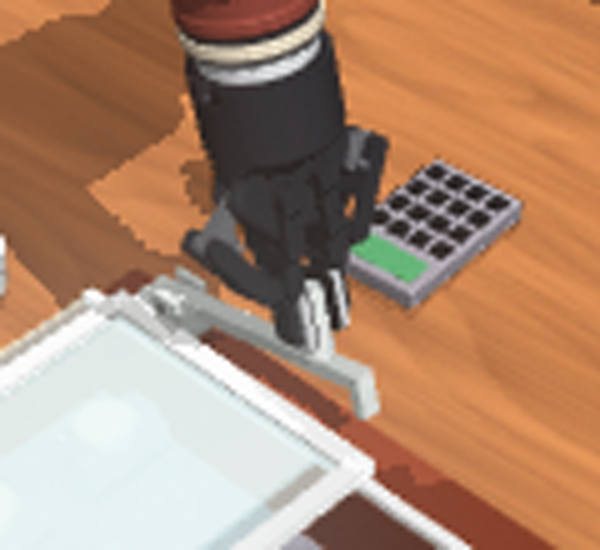

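The bar is lifted off and tilted (nose at (368,400)). Sliding closed.

Call:
drive_tool(
  series=[
    {"x": 0.08, "y": 0, "z": -0.39, "ax": 0, "ay": 0, "az": 0},
    {"x": 0.2, "y": 0, "z": -0.98, "ax": 0, "ay": 0, "az": 0},
    {"x": 0.36, "y": 0, "z": -1.76, "ax": 0, "ay": 0, "az": 0},
    {"x": 0.52, "y": 0, "z": -2.55, "ax": 0, "ay": 0, "az": 0},
    {"x": 0.64, "y": 0, "z": -3.14, "ax": 0, "ay": 0, "az": 0},
  ],
)

```text
time: 11.72
tool_pos: [0.5302, 0.0461, 0.1417]
tool_rot: [0.435, 0.564, 0.529, -0.461]
contact_force: [7.3, -2.2, -1.8]
gripper_width: 0.193
```

```bash
python3 g.py 0.5257 -0.0290 0.118 -0.063;python3 - <<'E'
from plant import cams
import numpy as np,cv2
for n in("scene",):
    f=cams.grab_frame(n);cv2.imwrite(f"pics/{n}7.png",f["img"]);np.savez(f"pics/{n}7.npz",**f)
from h import *
crop("scene7",180,140,320,310,4,"s_case7")
E
```

```text
t 11.72 pos [0.5302 0.0461 0.1417] j [-0.16 -0.11  1.93  0.2   1.34 -0.15] F [ 7.3 -2.2 -1.8] w 0.193
[[0.015, 0.998, -0.06], [0.197, -0.062, -0.979], [-0.98, 0.003, -0.197]]
shift units [0.34 0.   3.14] turn units [ 0.02 -2.28 -0.03] dist mm 79 rows>= 1.9
```

View pics/s_case7.png

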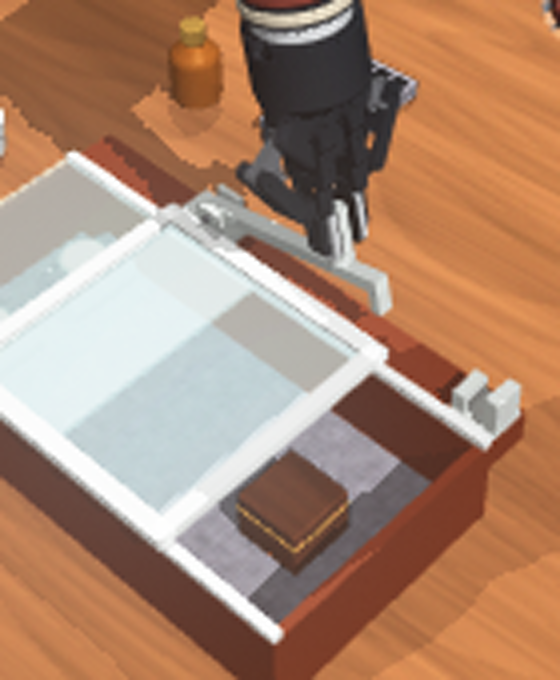

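The pane follows with the bar raised, the box stays put. Continuing.

Call:
drive_tool(
  series=[
    {"x": 0.12, "y": 0, "z": -0.59, "ax": 0, "ay": 0, "az": 0},
    {"x": 0.24, "y": 0, "z": -1.18, "ax": 0, "ay": 0, "az": 0},
    {"x": 0.36, "y": 0, "z": -1.76, "ax": 0, "ay": 0, "az": 0},
    {"x": 0.48, "y": 0, "z": -2.35, "ax": 0, "ay": 0, "az": 0},
    {"x": 0.56, "y": 0, "z": -2.75, "ax": 0, "ay": 0, "az": 0},
  ],
)

```text
time: 12.18
tool_pos: [0.5346, 0.1161, 0.1417]
tool_rot: [0.435, 0.564, 0.529, -0.461]
contact_force: [6.4, -2.5, -1.2]
gripper_width: 0.188
```

Call:
drive_tool(
  series=[
    {"x": 0.02, "y": 0, "z": -0.1, "ax": 0, "ay": 0, "az": 0},
    {"x": 0.04, "y": 0, "z": -0.2, "ax": 0, "ay": 0, "az": 0},
    {"x": 0.06, "y": 0, "z": -0.3, "ax": 0, "ay": 0, "az": 0},
    {"x": 0.08, "y": 0, "z": -0.4, "ax": 0, "ay": 0, "az": 0},
  ],
)

```text
time: 12.52
tool_pos: [0.5352, 0.1254, 0.1417]
tool_rot: [0.435, 0.564, 0.529, -0.461]
contact_force: [6.5, -1.8, -1.6]
gripper_width: 0.19
```

```bash
python3 g.py 0.5257 -0.0290 0.118 -0.063;python3 - <<'E'
from plant import cams
import numpy as np,cv2
for n in("scene",):
    f=cams.grab_frame(n);cv2.imwrite(f"pics/{n}8.png",f["img"]);np.savez(f"pics/{n}8.npz",**f)
from h import *
crop("scene8",220,180,320,310,5,"s_case8")
E
```

```text
t 12.52 pos [0.5352 0.1254 0.1417] j [-0.01 -0.08  1.91  0.21  1.31  0.  ] F [ 6.5 -1.8 -1.6] w 0.19
[[0.015, 0.998, -0.06], [0.196, -0.061, -0.979], [-0.98, 0.003, -0.197]]
shift units [-0.29 -0.    6.25] turn units [ 0.02 -2.27 -0.03] dist mm 157 rows>= 3.8
```

View pics/s_case8.png

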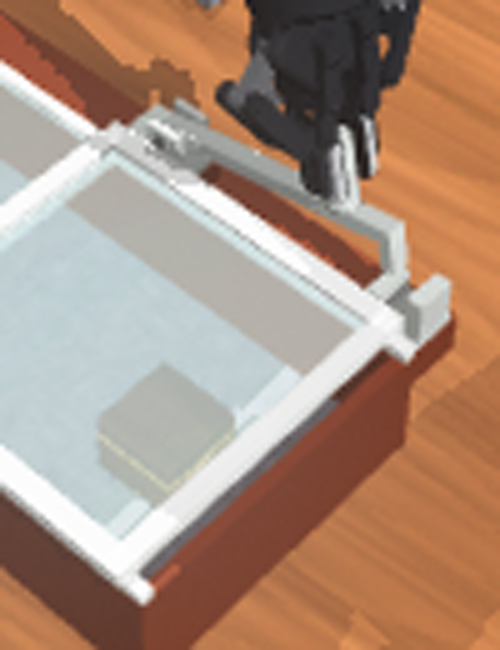

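Call:
drive_tool(
  series=[
    {"x": 0.02, "y": 0, "z": -0.1, "ax": 0, "ay": 0, "az": 0},
    {"x": 0.04, "y": 0, "z": -0.2, "ax": 0, "ay": 0, "az": 0},
    {"x": 0.06, "y": 0, "z": -0.3, "ax": 0, "ay": 0, "az": 0},
    {"x": 0.08, "y": 0, "z": -0.38, "ax": 0, "ay": 0, "az": 0},
  ],
)

```text
time: 12.9
tool_pos: [0.5358, 0.135, 0.1416]
tool_rot: [0.435, 0.564, 0.529, -0.461]
contact_force: [7.1, -2.2, -1.3]
gripper_width: 0.19
```

Call:
drive_tool(
  series=[
    {"x": 0.01, "y": 0, "z": -0.05, "ax": 0, "ay": 0, "az": 0},
    {"x": 0.02, "y": 0, "z": -0.08, "ax": 0, "ay": 0, "az": 0},
  ],
)

```text
time: 13.07
tool_pos: [0.5358, 0.1366, 0.1413]
tool_rot: [0.435, 0.564, 0.529, -0.461]
contact_force: [6.5, -4.2, -1.9]
gripper_width: 0.192
```

Call:
drive_tool(
  series=[
    {"x": 0.01, "y": 0, "z": -0.06, "ax": 0, "ay": 0, "az": 0},
    {"x": 0.01, "y": 0, "z": -0.06, "ax": 0, "ay": 0, "az": 0},
  ],
)

```text
time: 13.23
tool_pos: [0.5359, 0.1369, 0.1407]
tool_rot: [0.436, 0.563, 0.528, -0.462]
contact_force: [7.7, -7.7, -2.7]
gripper_width: 0.191
```

Call:
drive_tool(
  series=[
    {"x": 0.01, "y": 0, "z": -0.06, "ax": 0, "ay": 0, "az": 0},
    {"x": 0.01, "y": 0, "z": -0.06, "ax": 0, "ay": 0, "az": 0},
  ],
)

```text
time: 13.4
tool_pos: [0.5359, 0.1372, 0.1402]
tool_rot: [0.437, 0.563, 0.528, -0.463]
contact_force: [7.9, -11.1, -4.5]
gripper_width: 0.195
```

Call:
drive_tool(
  series=[
    {"x": 0.01, "y": 0, "z": -0.06, "ax": 0, "ay": 0, "az": 0},
    {"x": 0.01, "y": 0, "z": -0.06, "ax": 0, "ay": 0, "az": 0},
  ],
)

```text
time: 13.57
tool_pos: [0.5358, 0.1375, 0.1396]
tool_rot: [0.437, 0.562, 0.527, -0.464]
contact_force: [8.5, -14.5, -5.8]
gripper_width: 0.192
```

Stop reached (knob y stalled at 0.137, predicted 0.1366 for closed; force rising to 15 N). Lowering the bar along its arc.

Call:
drive_tool(
  series=[
    {"x": 0.18, "y": 0, "z": 0.04, "ax": 0, "ay": -0.46, "az": 0},
    {"x": 0.36, "y": 0, "z": 0.06, "ax": 0, "ay": -0.92, "az": 0},
    {"x": 0.54, "y": 0, "z": 0.08, "ax": 0, "ay": -1.38, "az": 0},
    {"x": 0.72, "y": 0, "z": 0.09, "ax": 0, "ay": -1.84, "az": 0},
    {"x": 0.88, "y": 0, "z": 0.1, "ax": 0, "ay": -2.28, "az": 0},
  ],
)

```text
time: 13.98
tool_pos: [0.5362, 0.1421, 0.1188]
tool_rot: [-0.486, -0.515, -0.482, 0.516]
contact_force: [8.0, -6.4, -4.2]
gripper_width: 0.187
```

```bash
python3 g.py 0.5363 0.1425 0.118 -0.063;python3 - <<'E'
from plant import cams
import numpy as np,cv2
for n in("scene",):
    f=cams.grab_frame(n);cv2.imwrite(f"pics/{n}9.png",f["img"]);np.savez(f"pics/{n}9.npz",**f)
from h import *
crop("scene9",220,180,320,310,5,"s_case9")
E
```

```text
t 13.98 pos [0.5362 0.1421 0.1188] j [ 0.13 -0.02  1.88 -0.01  1.28  0.19] F [ 8.  -6.4 -4.2] w 0.187
[[0.003, 0.998, -0.061], [-0.005, -0.061, -0.998], [-1.0, 0.003, 0.005]]
shift units [ 0.03  0.   -0.02] turn units [ 0.02  0.06 -0.04] dist mm 1 rows>= 0.0
```

View pics/s_case9.png

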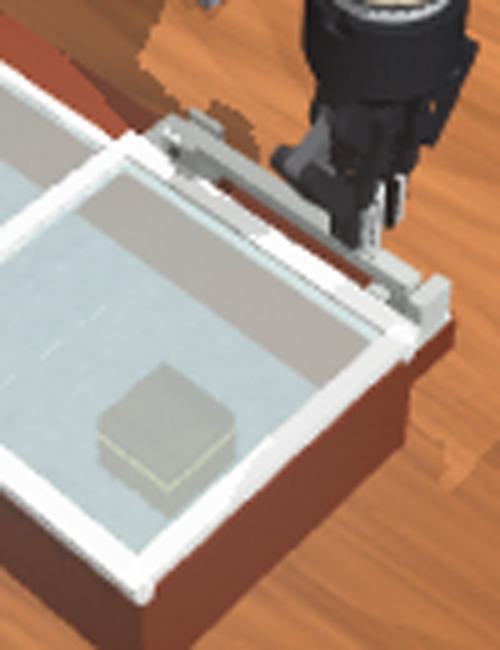

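The pane is flush and the nose sits behind the low tooth (crop (405,295)). Releasing and backing off.

Call:
drive_tool(
  series=[
    {"x": 0, "y": 0, "z": 0, "ax": 0, "ay": 0, "az": 0},
    {"x": 0, "y": 0, "z": 0, "ax": 0, "ay": 0, "az": 0},
    {"x": 0, "y": 0, "z": 0, "ax": 0, "ay": 0, "az": 0},
    {"x": 0, "y": 0, "z": 0, "ax": 0, "ay": 0, "az": 0},
    {"x": 0, "y": 0, "z": 0, "ax": 0, "ay": 0, "az": 0},
  ],
  hand=1,
)

```text
time: 14.45
tool_pos: [0.5348, 0.1441, 0.1193]
tool_rot: [0.484, 0.515, 0.485, -0.515]
contact_force: [-0.2, -0.2, 0.4]
gripper_width: 0.887
```

Call:
drive_tool(
  series=[
    {"x": -0.4, "y": 0, "z": 0, "ax": 0, "ay": 0, "az": 0},
    {"x": -1.2, "y": 0, "z": 0, "ax": 0, "ay": 0, "az": 0},
    {"x": -2.4, "y": 0, "z": 0, "ax": 0, "ay": 0, "az": 0},
    {"x": -3.6, "y": 0, "z": 0, "ax": 0, "ay": 0, "az": 0},
    {"x": -4.8, "y": 0, "z": 0, "ax": 0, "ay": 0, "az": 0},
  ],
)

```text
time: 14.87
tool_pos: [0.5349, 0.1438, 0.2415]
tool_rot: [0.484, 0.516, 0.485, -0.515]
contact_force: [1.0, -0.1, -0.5]
gripper_width: 0.997
```

Call:
drive_tool(
  series=[
    {"x": 0, "y": -1, "z": -1, "ax": 0, "ay": 0, "az": 0},
    {"x": 0, "y": -2, "z": -2, "ax": 0, "ay": 0, "az": 0},
    {"x": 0, "y": -2, "z": -3.4, "ax": 0, "ay": 0, "az": 0},
    {"x": 0, "y": -2, "z": -4.8, "ax": 0, "ay": 0, "az": 0},
    {"x": 0, "y": -2, "z": -4.8, "ax": 0, "ay": 0, "az": 0},
  ],
)

```text
time: 15.28
tool_pos: [0.4919, 0.2711, 0.2409]
tool_rot: [0.485, 0.515, 0.487, -0.513]
contact_force: [-1.1, 0.4, -0.3]
gripper_width: 0.998
```

```bash
python3 g.py ;python3 - <<'E'
from plant import cams
import numpy as np,cv2
for n in("scene","top"):
    f=cams.grab_frame(n);cv2.imwrite(f"pics/{n}10.png",f["img"]);np.savez(f"pics/{n}10.npz",**f)
from h import *
crop("scene10",220,180,320,310,5,"s_case10")
E
cat > chk.py <<'E'
from fit import *
F=load("scene10")
for n,q in dict(knobtop=(-.1175,.15,.15),bar_end=(-.1175,.184,.105),nose=(-.1175,.18,.1)).items(): print(n,np.round(((proj(F,W(case,q))-np.array([220,180]))+.5)*5-.5))
E
python3 chk.py|tail -3
```

```text
t 15.28 pos [0.4919 0.2711 0.2409] j [ 0.37 -0.11  1.75  0.    1.49  0.43] F [-1.1  0.4 -0.3] w 0.998
[[0.001, 0.998, -0.056], [0.005, -0.056, -0.998], [-1.0, 0.001, -0.005]]
knobtop [368. 186.]
bar_end [415. 280.]
nose [408. 282.]
```

View pics/s_case10.png

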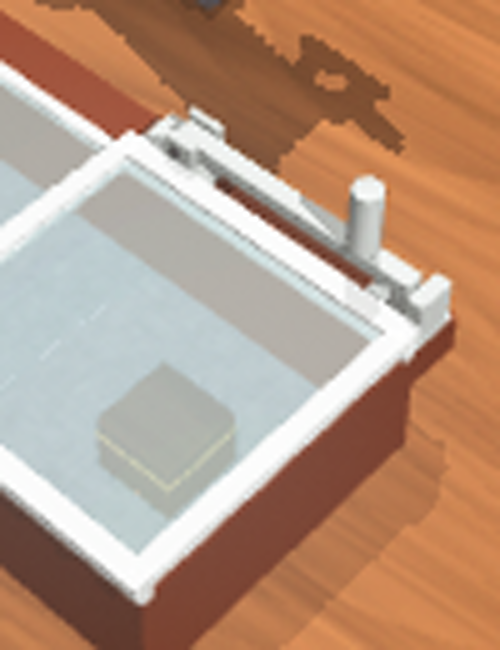

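View pics/top10.png

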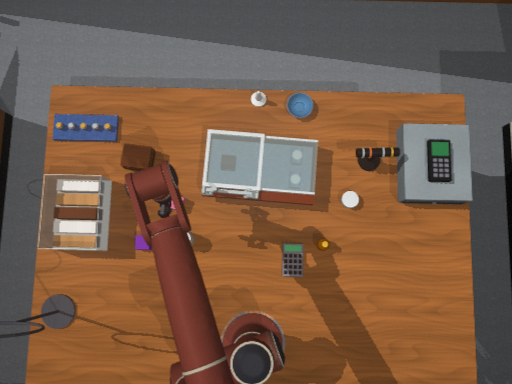

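The knob top is at crop (369,185), against (368,186) predicted for closed and level. The box is upright under the pane, and the bystanders that can be seen haven't moved. Handing in.

```bash
python3 -c "
from plant import workorder;print(workorder.job_done())"
```

```text
the job is handed in; nothing more can be done
None
```

I put the ring box in the open part of the showcase, closed the pane with the latch bar raised, lowered the bar into the notch, and handed the job in at about 15.4 s. The hand-in reports no verdict, so this rests on my own last checks.

- **Ring box:** I took the dark box with the brass seam, not the pink or purple ones. I set it down at about case (0, 0.12) with light contact (about 6 N). The last picture shows it upright under the glass.
- **Pane and latch:** the pane moved about 172 mm with the bar raised about 0.2 rad. It met its stop where the case fit predicted (0.137 m, against 0.1366 m), with the push rising to about 15 N. I then lowered the bar and let go of the knob. The knob top in the last picture lies within about 1 pixel of the enlarged crop (well under a millimetre) of where it should be when closed and level.
- **Other goods:** the tin, stand, bottle and watchbox are where they were. In the last top view the arm hides the jar, so I could not check it there. No move passed near it at low height.
- **Robot:** it ended clear of everything, with only sensor noise in the force reading.

One reading was slightly off: the grip on the 18 mm knob read about 16 mm. It held without slipping.

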